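Try grinder arbor sleeves on a stepped gauge pin and sort them

ROBOT

A 6-joint arm with a two-finger parallel gripper is mounted at the origin on the work surface. World frame = base frame: x ahead of the robot, y to its left, z up, the work surface at z = 0. Lengths are in m, angles in rad, forces in N, time in s.
With the tool pointing down it reaches from about 0.275 to 0.825 m from the base axis. Payload 4.9 kg.
Tool frame: the origin (TCP) lies at the very end of the fingers, on their centre line; the grasp point (between the pads) lies behind it (tcp_to_grasp is the z of the grasp point in the tool frame, in m); z points along the fingers, y is the direction in which the jaws open and shut (so a half turn about z gives the same grasp; the last joint's range is limited). The gripper opens to 85 mm and grips with 20 to 120 N. Pads are 22 mm wide; open, the fingers measure 114 mm over their backs; the gripper's body (76 mm by 85 mm) begins 54 mm behind the grasp point. The pads swing forward as they close: fully open they stand 13 mm farther back than shut.
Start: joints at [-1.236, 0.326, -0.193, 1.052, 0, 1.437], TCP at [0.249, -0.491, 0.231] pointing down, gripper open.
Joint ranges: [-2.65, 2.65], [-0.97, 1.79], [-1.3, 1.35], [-1.93, 2.1], [-1.47, 1.37], [-3.14, 3.14]. Speed limits (rad/s): [2.57, 2.57, 3.14, 3.14, 3.14, 3.14].

INTERFACE

Orientations are given as a unit quaternion [x, y, z, w].
In Python, from bench import * gives the robot as it stands. The module is installed in compiled form; this text tells all that it offers.
- The arm moves only by the tool drive_tool, never from a script. Its arguments are lists of equal length, an entry for each row: "linear": the shift along the tool's x, y, z in m, a list of three; "rotation": the turn, a rotation vector about the tool's x, y, z in degrees, a list of three. A call has 1 to 8 rows; each row is the pose to reach, as a shift and turn from the pose measured when the call began, along the tool's axes at that moment; what a row does not reach only later rows make up. A row lasts 1/8 s, in which the tool goes at most 62.5 mm and 10.7 degrees, less where a joint would pass 70% of its speed; a pose out of reach is approached as far as the arm can. A call with a gripper value outside its range is refused whole. "grip" is the finger opening in m, from 0 to 0.0854, set as the call begins (left out, the last holds). The fingers move at their own pace and stop on an object; "force" is the grip in N (left out, the last holds). Time passes only in rows, so rows that repeat a pose let the fingers close. It gives the time, the measured TCP pose, the force and the opening at its end, in the units of the state.
- state(): the state, without advancing time (a new reading comes with each control period).
- get_image(name): name is "scene" or "top"; returns the picture (400x640x3 uint8, blue, green, red); there is no depth.
- camera_params(name): a dict with "mtx" (3x3 intrinsics, pixels), "world_from_camera" (4x4, takes a point from camera to world coordinates). Camera axes: x right, y down, z forward; pixel columns grow to the right and rows downward; lengths in m; the calibration is good to about 2 mm. A picture is of the moment at which its call begins. camera_params takes no time and is no camera call.
- hand_in(): hands the job in, once; it reports no verdict.
Trained networks look in the newest picture that a camera, given by its name, has taken for a name from the list of things; names that differ only in an ending like _2 or _b are one class to them, and where a whole thing is asked for, a point or a joint stands for the part that bears it (a point fixed in the world has none). Each returns a list of dicts, best first, with "p" (0 to 1); they miss things now and then, are a little off and sometimes report something else, mostly with a low value. They report only what shows in the picture. A call takes as long as a camera call. They do not tell look-alikes from the thing itself.
- spot_in(camera, query): "position" ([x, y, z] in m, in world coordinates, good to about 4 mm: the middle of the surface that is visible of it).
- trace(camera, query): "region" (400x640 bool, what is visible of it).
- place_of(camera, query): "position" ([x, y, z] in m, in world coordinates, good to about 4 mm: a listed point, or the origin of a listed thing).
The state is a dict: "time_s": time; "qpos": joint angles; "qd": joint speeds; "joint_efforts": joint torques, N m; "position": TCP position; "tool_rot": TCP orientation; "ft_force": force on the tool from outside, world axes, zero at the start; "moment": the same for the moment, N m; "opening": finger opening in m.
Only numpy, scipy, OpenCV 4.12 (cv2) and the standard library are available. Lean on these libraries where they do the work, as an engineer would, in place of code of your own. Each camera call takes 0.05 s, during which the arm holds its last target. There are 200 camera calls.

TASK

Try each of the two aluminium sleeves on the stepped gauge pin: lower it over the pin as far as it will go without forcing it, and let it rest there for a moment. A sleeve that goes fully home against the blue base is good, so stand it upright in the white box; one that stops at the step halfway down is for rework, so stand it upright in the red tray. Try and put away one sleeve before you try the other, and leave everything else on the bench where it is.

Things in the scene. Friction and masses are not known exactly. Their poses are not given: they have to be found in the camera images.
- sleeve_a: one of two look-alike plain aluminium sleeves (tubes), 46 mm outside diameter, 70 mm long, bore right through, standing upright on the green mat (3 mm thick). Its bore is either 31 mm, which passes over the whole gauge pin, or 22 mm, which passes over the thin upper part only; which it is must be found on the gauge. Origin: centre of its lower end; z along its axis, up
- sleeve_b: one of two look-alike plain aluminium sleeves (tubes), 46 mm outside diameter, 70 mm long, bore right through, standing upright on the green mat (3 mm thick). Its bore is either 31 mm, which passes over the whole gauge pin, or 22 mm, which passes over the thin upper part only; which it is must be found on the gauge. Origin: centre of its lower end; z along its axis, up
- gauge: stepped gauge pin standing upright in the middle of a blue square base (100 x 100 x 12 mm), fixed to the bench. From the base up: a thick part 27 mm in diameter and 36 mm high, a flat step, a thin part 18 mm in diameter and 20 mm high, and a 12 mm cone that narrows to 6 mm; 80 mm high in all. Origin: centre of the base's underside; z up along the pin
- gauge_seat (a point): point on the pin's axis at the top face of the base (12 mm above the bench): the lower end of a sleeve that goes fully home comes here
- gauge_step (a point): point on the pin's axis at the level of the step (48 mm above the bench): the lower end of a sleeve with the smaller bore stops here
- white_box: shallow open white box for good sleeves, 120 mm (its x) by 140 mm (its y), walls 25 mm high and 4 mm thick, floor a few mm thick; fixed to the bench. Origin: centre of its underside; z up
- red_tray: shallow open red tray for sleeves that need rework, 120 mm (its x) by 140 mm (its y), walls 25 mm high and 4 mm thick, floor a few mm thick; fixed to the bench. Origin: centre of its underside; z up
- flange: bystander: dark steel ring flange lying flat, 68 mm in diameter, 16 mm high. Origin: centre of its underside
- scissors: bystander: scissors with black handles lying flat, about 175 mm long, 9 mm high. Origin: underside at the pivot; x towards the points
- wheel: bystander: green grinding wheel lying flat, 150 mm in diameter, 20 mm thick. Origin: centre of its underside
- mug: bystander: blue mug, 80 mm in diameter, 95 mm high, handle at its +y. Origin: centre of its underside
- screwdriver: bystander: screwdriver with an orange handle lying flat, about 200 mm long along its x. Origin: on its underside, near the middle
- whetstone: bystander: two-layer whetstone, 50 x 170 x 28 mm, long along its y. Origin: centre of its underside
There are look-alikes about, which are no part of the job. What is shaped like the sleeve_b but black is not meant.

How it is judged:
By the outcome, as a careful person would: the job done as asked, in the order asked, and still so for the second after the job is handed in, with the robot touching nothing.
It also fails if it takes over 72 s, if anything falls off the work surface, if the arm or the gripper's body presses on something with over 40 N, if the wrist force passes 120 N, or if a joint passes its speed limit or range.

## Working session

There is one attempt and no reset: what is moved stays moved. The work goes in short steps, Python scripts to look and compute and a tool call to move; the robot and the scene stay as the last step left them, time stands still between calls to the robot, and variables do not carry over. Pictures are saved under pics/ and viewed, on a budget of 10 in all, crops included, one or two more only if the job needs it, and the job is handed in when it is done.

Besides the shell and the picture viewer there is one more tool, called after ">>>" by a JSON object that holds its "op" and its "data", one argument or row to a line. drive_tool: Moves the arm, as the interface text tells. Its arguments: {"type":"object","properties":{"linear":{"type":"array","items":{"type":"array","items":{"type":"number"}}},"rotation":{"type":"array","items":{"type":"array","items":{"type":"number"}}},"grip":{"type":"number"},"force":{"type":"number"}},"required":["linear","rotation"]}

```bash
mkdir -p pics
python3 - <<'E'
from bench import *
import cv2,numpy as np
for c in("scene","top"):
    cv2.imwrite(f"pics/{c}0.png",get_image(c))
    for q in("sleeve_a","gauge","gauge_seat","white_box","red_tray"):
        print(c,q,[(np.round(d["position"],3).tolist(),round(d["p"],2)) for d in place_of(c,q)])
s=state();print({k:np.round(v,3) for k,v in s.items()})
E
```

```text
scene sleeve_a [([0.416, -0.514, 0.001], 0.92), ([0.712, -0.257, -0.0], 0.85), ([0.585, -0.288, 0.008], 0.7), ([0.433, -0.264, 0.001], 0.55)]
scene gauge [([0.558, 0.029, -0.002], 0.85), ([0.371, 0.004, 0.004], 0.22)]
scene gauge_seat [([0.558, 0.032, 0.012], 0.76)]
scene white_box [([0.592, 0.244, -0.002], 0.56), ([0.374, 0.002, 0.001], 0.36)]
scene red_tray [([0.435, 0.298, 0.005], 0.93)]
top sleeve_a [([0.418, -0.519, -0.0], 0.81), ([0.584, -0.292, 0.006], 0.74), ([0.436, -0.263, 0.005], 0.62), ([0.715, -0.259, -0.004], 0.58)]
top gauge [([0.552, 0.029, 0.048], 0.69), ([0.561, 0.029, 0.002], 0.55), ([0.583, -0.287, 0.003], 0.19)]
top gauge_seat [([0.557, 0.027, 0.015], 0.64)]
top white_box [([0.592, 0.247, 0.002], 0.72), ([0.557, 0.031, 0.014], 0.61), ([0.708, -0.386, 0.001], 0.37)]
top red_tray [([0.435, 0.305, -0.003], 0.93)]
{'time_s': np.float64(0.6), 'qpos': array([-1.236,  0.326, -0.193,  1.052,  0.   ,  1.437]), 'qd': array([-0.002,  0.001, -0.   , -0.001, -0.001, -0.001]), 'joint_efforts': array([-0.0000e+00, -4.4310e+01,  2.6264e+01,  1.0000e-03, -0.0000e+00,
       -0.0000e+00]), 'position': array([ 0.249, -0.491,  0.231]), 'tool_rot': array([ 0.973,  0.232,  0.   , -0.   ]), 'ft_force': array([0.204, 0.199, 1.356]), 'moment': array([0.004, 0.041, 0.002]), 'opening': np.float64(0.085)}
```

View pics/scene0.png

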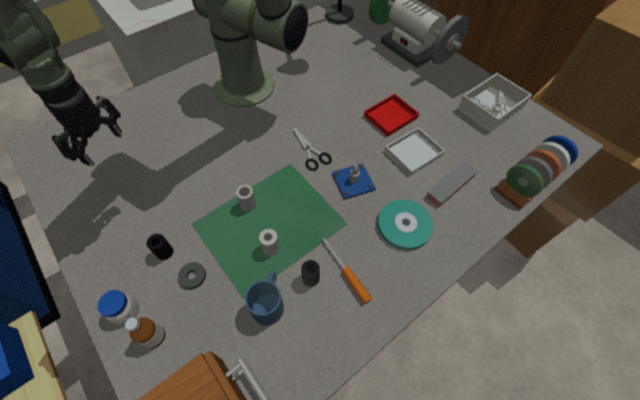

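View pics/top0.png

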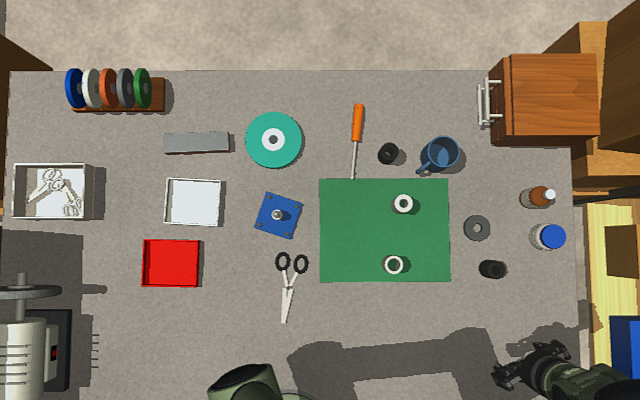

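Scene: bare-metal sleeves at top-picture pixels (403,203) and (393,264) on the green mat. The look-alikes are black: (388,153) and (492,269), both off the mat. The gauge is at (277,214), the white box at (194,201) and the red tray at (171,263). The grey box at (55,190) belongs to the background. Next is a close crop with finer fits.

```bash
cat > h.py <<'E'
from bench import *
import bench,cv2,numpy as np
from scipy.spatial.transform import Rotation as R
def ray(c,u,v,z):
    p=camera_params(c);T=np.array(p["world_from_camera"]);d=T[:3,:3]@np.linalg.solve(np.array(p["mtx"]),[u,v,1.]);o=T[:3,3]
    return o+d*(z-o[2])/d[2]
def pix(c,P):
    p=camera_params(c);T=np.linalg.inv(np.array(p["world_from_camera"]));q=np.array(p["mtx"])@(T[:3,:3]@np.array(P)+T[:3,3]);return q[:2]/q[2]
def to(P,yaw=None,s=None):
    """tool-frame shift (mm) and rotvec (deg) to world TCP P, tool straight down with tool-x at yaw deg"""
    s=s or state();r=R.from_quat(s["tool_rot"]);x=r.as_matrix()[:,0]
    y0=np.degrees(np.arctan2(x[1],x[0]));yaw=y0 if yaw is None else yaw
    t=R.from_euler("z",yaw,degrees=True)*R.from_quat([1,0,0,0])
    print("shift mm",np.round(r.inv().apply(np.array(P)-s["position"])*1e3,1),"rot",np.round(np.degrees((r.inv()*t).as_rotvec()),1),"yaw now",round(y0,1))
E
python3 - <<'E'
from h import *
print([k for k in dir(bench) if not k.startswith('_')],getattr(bench,'tcp_to_grasp',None))
im=get_image("top");out=[]
for n,P in(("s1",(.584,-.290,.073)),("s2",(.435,-.264,.073)),("pin",(.558,.029,.08))):
    u,v=pix("top",P).round().astype(int)
    c=cv2.resize(im[v-20:v+20,u-20:u+20],None,fx=6.5,fy=6.5,interpolation=cv2.INTER_CUBIC);cv2.drawMarker(c,(130,130),(0,0,255),0,14)
    out.append(c);print(n,u,v, "mm/px",np.abs(ray("top",u+1,v,P[2])-ray("top",u,v,P[2])).max()*1e3)
cv2.imwrite("pics/c1.png",np.hstack(out))
T=np.array(camera_params("top")["world_from_camera"]);print(T.round(3))
E
```

```text
['IKError', 'camera_params', 'get_image', 'hand_in', 'place_of', 'spot_in', 'state', 'tcp_to_grasp', 'trace'] -0.0187
s1 403 203 mm/px 2.486240986471766
s2 393 263 mm/px 2.4601526475940827
pin 274 213 mm/px 2.4617354848575914
[[-0.003 -0.996  0.087  0.486]
 [-1.     0.003 -0.005 -0.081]
 [ 0.005 -0.087 -0.996  1.319]
 [ 0.     0.     0.     1.   ]]
```

View pics/c1.png

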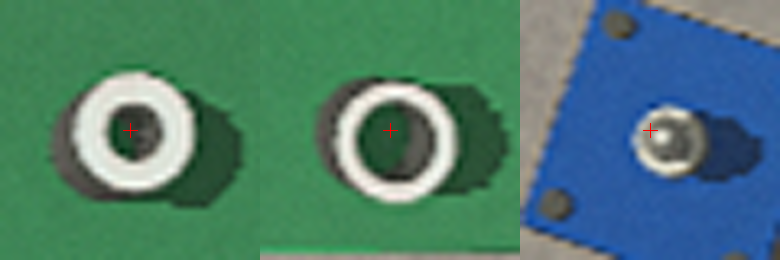

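The crop shows two bare-metal sleeves. s1's ring is centred at about (403.2,202.7) with an apparently small bore, and s2's is at (393.65,264.4) with a large bore. The bright ring on the pin is its step, at (276.6,214.2). I'll convert these and plan the first approach. The gauge still decides which bore each has.

Run:
```python
from h import *
print("s1",ray("top",403.2,202.7,.073).round(4),"s2",ray("top",393.65,264.4,.073).round(4),"pin",ray("top",276.6,214.2,.048).round(4))
for n,k in(("white_box",0),("red_tray",0)):
    m=trace("top",n)[0]; c=cv2.minAreaRect(cv2.findNonZero(m["region"].astype(np.uint8)));print(n,c,ray("top",*c[0],.02).round(3),m["p"])
for y in(0,90,-60): to([.584,-.290,.17],y)
```

```text
s1 [ 0.5839 -0.2913  0.073 ] s2 [ 0.4319 -0.2652  0.073 ] pin [0.5576 0.025  0.048 ]Traceback (most recent call last):
  File "<stdin>", line 4, in <module>
IndexError: list index out of range
```

Run:
```python
from h import *
to([.5837,-.291,.12],90)
```

```text
shift mm [389.3 -26.7 111.3] rot [ -0.   -0.  -63.1] yaw now 26.9
```

>>> {"op": "drive_tool", "data": {
  "linear": [
    [60,-4,0],
    [120,-8,0],
    [180,-12,0],
    [240,-16,30],
    [300,-21,60],
    [350,-24,90],
    [389.3,-26.7,111.3],
    [389.3,-26.7,111.3]
  ],
  "rotation": [
    [0,0,-9],
    [0,0,-18],
    [0,0,-27],
    [0,0,-36],
    [0,0,-45],
    [0,0,-54],
    [0,0,-63.1],
    [0,0,-63.1]
  ],
  "grip": 0.085
}}

```text
time_s: 1.7
position: [0.6727, -0.2383, 0.161]
tool_rot: [0.707, 0.707, -0.0, 0.0]
ft_force: [1.6, -1.4, 0.3]
opening: 0.0849
```

Run:
```python
from h import *
to([.5837,-.291,.036],90); print(state()["qpos"].round(2),state()["position"].round(4))
```

```text
shift mm [-52.6 -89.  125. ] rot [0. 0. 0.] yaw now 90.0
[-0.44  0.68  0.21  1.1  -0.    1.13] [ 0.6727 -0.2383  0.161 ]
```

>>> {"op": "drive_tool", "data": {
  "linear": [
    [-52.6,-89,20],
    [-52.6,-89,40],
    [-52.6,-89,40],
    [-52.6,-89,40]
  ],
  "rotation": [
    [0,0,0],
    [0,0,0],
    [0,0,0],
    [0,0,0]
  ]
}}

```text
time_s: 2.2
position: [0.4664, -0.3604, 0.0813]
tool_rot: [0.707, 0.707, -0.0, 0.001]
ft_force: [-0.3, -1.4, -0.1]
opening: 0.0851
```

Run:
```python
from h import *
s=state();to([.5837,-.291,.036],90); print(s["qpos"].round(2),s["position"].round(4),s["qd"].round(2))
```

```text
shift mm [ 69.4 117.3  45.3] rot [0.  0.1 0.1] yaw now 90.1
[-0.78  0.53 -0.28  0.75 -0.    0.79] [ 0.4664 -0.3604  0.0813] [-0.76 -0.11 -0.73 -0.63 -0.   -0.74]
```

>>> {"op": "drive_tool", "data": {
  "linear": [
    [0,0,-60]
  ],
  "rotation": [
    [0,0,0]
  ]
}}

```text
time_s: 2.33
position: [0.4579, -0.3553, 0.1361]
tool_rot: [0.709, 0.705, -0.001, -0.01]
ft_force: [1.1, -0.3, 0.6]
opening: 0.0849
```

>>> {"op": "drive_tool", "data": {
  "linear": [
    [0,0,0]
  ],
  "rotation": [
    [0,0,0]
  ]
}}

```text
time_s: 2.45
position: [0.4599, -0.3586, 0.1409]
tool_rot: [0.709, 0.705, -0.0, -0.005]
ft_force: [0.3, -0.4, 0.9]
opening: 0.0851
```

>>> {"op": "drive_tool", "data": {
  "linear": [
    [0,0,0],
    [0,0,0]
  ],
  "rotation": [
    [0,0,0],
    [0,0,0]
  ]
}}

```text
time_s: 2.7
position: [0.4605, -0.3587, 0.1408]
tool_rot: [0.709, 0.705, -0.0, -0.005]
ft_force: [0.1, 0.4, 0.3]
opening: 0.0847
```

Run:
```python
from h import *
s=state();to([.5837,-.291,.12],90); print(s["qpos"].round(2),s["position"].round(4),s["qd"].round(2))
```

```text
shift mm [ 68.3 123.   20.3] rot [-0.4 -0.4 -0.3] yaw now 89.7
[-0.79  0.47 -0.22  0.89 -0.    0.79] [ 0.4605 -0.3587  0.1408] [ 0.    0.01 -0.    0.   -0.    0.  ]
```

Moves overshoot what I asked for, so I'll run a small test of how rows add up.

>>> {"op": "drive_tool", "data": {
  "linear": [
    [0,20,0],
    [0,20,0],
    [0,20,0],
    [0,20,0]
  ],
  "rotation": [
    [-0.4,-0.4,0],
    [-0.4,-0.4,0],
    [-0.4,-0.4,0],
    [-0.4,-0.4,0]
  ]
}}

```text
time_s: 3.2
position: [0.7122, -0.3593, 0.1383]
tool_rot: [0.709, 0.705, -0.0, 0.0]
ft_force: [1.4, -1.2, 0.5]
opening: 0.085
```

My mistake: linear shifts are in metres and I was sending millimetres. The arm touched nothing. Correcting that now.

```bash
sed -i 's/"shift mm",np.round(r.inv().apply(np.array(P)-s\["position"\])\*1e3,1)/"shift m",np.round(r.inv().apply(np.array(P)-s["position"]),4)/' h.py
python3 - <<'E'
from h import *
to([.5837,-.291,.12],90)
E
```

```text
shift m [ 0.0677 -0.1288  0.0183] rot [-0.   0.  -0.3] yaw now 89.7
```

>>> {"op": "drive_tool", "data": {
  "linear": [
    [0.027,-0.05,0.0],
    [0.05,-0.1,0.0],
    [0.0677,-0.1288,0.0],
    [0.0677,-0.1288,0.01],
    [0.0677,-0.1288,0.0183]
  ],
  "rotation": [
    [0,0,-0.3],
    [0,0,-0.3],
    [0,0,-0.3],
    [0,0,-0.3],
    [0,0,-0.3]
  ]
}}

```text
time_s: 3.82
position: [0.5846, -0.2911, 0.1194]
tool_rot: [0.707, 0.707, -0.0, 0.001]
ft_force: [0.1, 0.4, 0.3]
opening: 0.085
```

Run:
```python
from h import *
to([.5837,-.291,.036],90);print(state()["ft_force"])
im=get_image("scene");u,v=pix("scene",(.584,-.29,.08)).astype(int)
cv2.imwrite("pics/g1.png",cv2.resize(im[v-60:v+60,u-70:u+70],None,fx=4,fy=4))
```

```text
shift m [ 0.0002 -0.0009  0.0834] rot [0.  0.1 0. ] yaw now 90.0
[0.09342881 0.4450577  0.34259344]
```

View pics/g1.png

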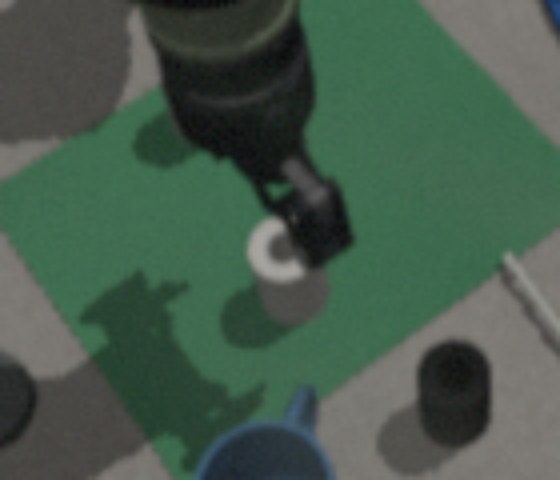

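The gripper is over the small-bore-looking sleeve, at crop (280,248), with clear space around it. Descending and gripping.

>>> {"op": "drive_tool", "data": {
  "linear": [
    [0,-0.001,0.03],
    [0,-0.001,0.06],
    [0,-0.001,0.0834],
    [0,-0.001,0.0834],
    [0,-0.001,0.0834]
  ],
  "rotation": [
    [0,0,0],
    [0,0,0],
    [0,0,0],
    [0,0,0],
    [0,0,0]
  ]
}}

```text
time_s: 4.5
position: [0.584, -0.2916, 0.0353]
tool_rot: [0.707, 0.707, -0.0, 0.0]
ft_force: [-0.5, -0.5, -0.1]
opening: 0.0849
```

>>> {"op": "drive_tool", "data": {
  "linear": [
    [0,0,0],
    [0,0,0],
    [0,0,0],
    [0,0,0],
    [0,0,0],
    [0,0,0]
  ],
  "rotation": [
    [0,0,0],
    [0,0,0],
    [0,0,0],
    [0,0,0],
    [0,0,0],
    [0,0,0]
  ],
  "grip": 0.03,
  "force": 35
}}

```text
time_s: 5.25
position: [0.5846, -0.2921, 0.0365]
tool_rot: [0.707, 0.707, -0.0, 0.001]
ft_force: [-1.1, 0.6, 5.9]
opening: 0.0453
```

Run:
```python
from h import *
s=state();to([.5576,.025,.165],90);print(s["ft_force"],s["moment"],s["position"])
```

```text
shift m [ 0.3168 -0.0266 -0.1292] rot [0.1 0.1 0. ] yaw now 90.0
[-1.13044193  0.60470376  5.93180406] [0.06584966 0.13423102 0.01463314] [ 0.58459096 -0.29210281  0.03648818]
```

Gripped: the opening reads 45 mm, close to the 46 mm outside diameter. Next I'll lift while cross-checking the pin axis from the blue base.

>>> {"op": "drive_tool", "data": {
  "linear": [
    [0,0,-0.03],
    [0,0,-0.08],
    [0,0,-0.1292],
    [0,0,-0.1292]
  ],
  "rotation": [
    [0,0,0],
    [0,0,0],
    [0,0,0],
    [0,0,0]
  ]
}}

```text
time_s: 5.75
position: [0.5869, -0.2934, 0.1704]
tool_rot: [0.707, 0.707, 0.001, 0.005]
ft_force: [0.1, -0.3, -1.7]
opening: 0.0451
```

Run:
```python
from h import *
for c in("top","scene"):
    im=get_image(c).astype(int);m=((im[...,0]>im[...,2]+50)&(im[...,0]>im[...,1]+25)).astype(np.uint8)
    u,v=pix(c,(.557,.028,.012)).astype(int);w=np.zeros_like(m);w[v-35:v+35,u-35:u+35]=1;m*=w
    h=cv2.convexHull(cv2.findNonZero(m))
    W=np.array([ray(c,*p,.012)[:2]*1000 for p in h[:,0].astype(float)],np.float32)
    print(c,cv2.minAreaRect(W))
s=state();print(s["position"],s["opening"],s["ft_force"]);to([.5576,.025,.1644],90)
```

```text
top ((557.859375, 25.014328002929688), (100.05845642089844, 98.5130844116211), 71.37765502929688)
scene ((559.399169921875, 23.204742431640625), (97.60926055908203, 98.52055358886719), 71.19935607910156)
[ 0.58414651 -0.29163281  0.16539471] 0.04485553435007996 [-0.36921358  0.41221128 -3.95881134]
shift m [ 3.166e-01 -2.640e-02  3.000e-04] rot [0.1 0.1 0. ] yaw now 90.0
```

>>> {"op": "drive_tool", "data": {
  "linear": [
    [0.05,-0.004,0],
    [0.11,-0.009,0],
    [0.17,-0.014,0],
    [0.23,-0.019,0],
    [0.28,-0.023,0],
    [0.316,-0.0264,0],
    [0.316,-0.0264,0],
    [0.316,-0.0264,0]
  ],
  "rotation": [
    [0,0,0],
    [0,0,0],
    [0,0,0],
    [0,0,0],
    [0,0,0],
    [0,0,0],
    [0,0,0],
    [0,0,0]
  ]
}}

```text
time_s: 6.85
position: [0.5566, 0.0242, 0.1633]
tool_rot: [0.707, 0.707, -0.001, 0.0]
ft_force: [-0.3, -0.7, -2.0]
opening: 0.0451
```

Run:
```python
from h import *
im=get_image("top")
s=state();print(s["time_s"],s["position"],s["opening"],s["ft_force"]);to([.5578,.0243,.115],90)
a=im
b=get_image("scene");u,v=pix("scene",(.558,.025,.1)).astype(int)
u2,v2=pix("top",(.558,.025,.1)).astype(int)
cv2.imwrite("pics/g2.png",np.hstack([cv2.resize(q,None,fx=4,fy=4) for q in(b[v-50:v+50,u-50:u+50],a[v2-50:v2+50,u2-50:u2+50])]))
```

```text
6.9 [0.55695267 0.02368526 0.1635676 ] 0.04513790880923519 [-0.73459821 -1.25481999 -1.59021758]
shift m [0.0007 0.0009 0.0486] rot [-0.   0.1 -0. ] yaw now 90.0
```

View pics/g2.png

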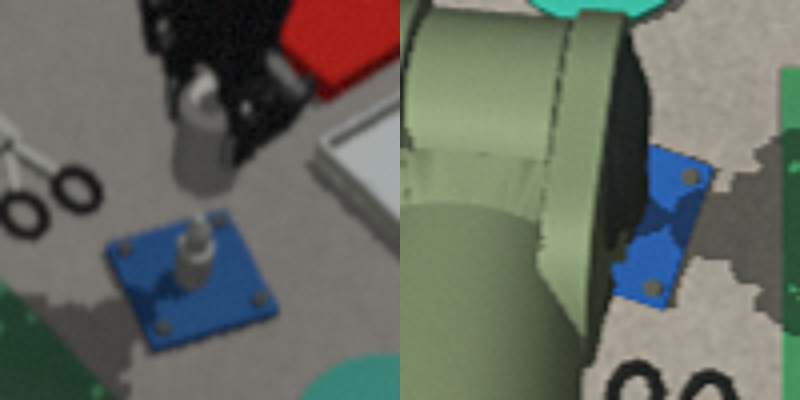

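The scene view shows the sleeve upright above the pin, with the top view hidden by the arm. Lowering in stages and watching the force.

>>> {"op": "drive_tool", "data": {
  "linear": [
    [0.0007,0.0009,0.02],
    [0.0007,0.0009,0.04],
    [0.0007,0.0009,0.054],
    [0.0007,0.0009,0.06]
  ],
  "rotation": [
    [0,0,0],
    [0,0,0],
    [0,0,0],
    [0,0,0]
  ]
}}

```text
time_s: 7.45
position: [0.5576, 0.0233, 0.1029]
tool_rot: [0.708, 0.706, -0.001, 0.0]
ft_force: [-0.2, -0.0, -1.9]
opening: 0.0449
```

>>> {"op": "drive_tool", "data": {
  "linear": [
    [0,0,0.003],
    [0,0,0.006],
    [0,0,0.009]
  ],
  "rotation": [
    [0,0,0],
    [0,0,0],
    [0,0,0]
  ]
}}

```text
time_s: 7.82
position: [0.558, 0.0233, 0.0942]
tool_rot: [0.708, 0.706, -0.001, 0.001]
ft_force: [-0.3, 0.1, -2.9]
opening: 0.0451
```

>>> {"op": "drive_tool", "data": {
  "linear": [
    [0,0.0,0.003],
    [0,0.0,0.006],
    [0,0,0.009],
    [0,0,0.011]
  ],
  "rotation": [
    [0,0,0],
    [0,0,0],
    [0,0,0],
    [0,0,0]
  ]
}}

```text
time_s: 8.32
position: [0.5579, 0.0233, 0.0829]
tool_rot: [0.708, 0.706, -0.001, 0.0]
ft_force: [-1.0, 0.1, -2.7]
opening: 0.0449
```

>>> {"op": "drive_tool", "data": {
  "linear": [
    [0,0.0,0.001],
    [0,0.0,0.002],
    [0,0,0.003],
    [0,0,0.003]
  ],
  "rotation": [
    [0,0,0],
    [0,0,0],
    [0,0,0],
    [0,0,0]
  ]
}}

```text
time_s: 8.82
position: [0.5579, 0.0233, 0.0814]
tool_rot: [0.708, 0.706, -0.001, 0.001]
ft_force: [-4.1, -0.4, 9.3]
opening: 0.045
```

It made contact with the lower end at about 48 mm, the step level. I'll release it so it rests there freely, then check.

>>> {"op": "drive_tool", "data": {
  "linear": [
    [0,0,0],
    [0,0,0],
    [0,0,0],
    [0,0,0],
    [0,0,0],
    [0,0,0],
    [0,0,0],
    [0,0,0]
  ],
  "rotation": [
    [0,0,0],
    [0,0,0],
    [0,0,0],
    [0,0,0],
    [0,0,0],
    [0,0,0],
    [0,0,0],
    [0,0,0]
  ],
  "grip": 0.058
}}

```text
time_s: 9.82
position: [0.5579, 0.0233, 0.0814]
tool_rot: [0.708, 0.706, -0.001, 0.001]
ft_force: [0.1, -0.4, 1.0]
opening: 0.058
```

Run:
```python
from h import *
b=get_image("scene");u,v=pix("scene",(.558,.025,.08)).astype(int)
cv2.imwrite("pics/g3.png",cv2.resize(b[v-35:v+35,u-35:u+35],None,fx=7,fy=7,interpolation=2))
print(state()["ft_force"],state()["position"], "px/mm up",pix("scene",(.558,.025,.118))-pix("scene",(.558,.025,.048)),[((np.array(pix("scene",(.558,.025,z)))-[u-35,v-35])*7).round() for z in(.012,.048,.082,.118)])
```

```text
[-0.14833916 -0.28826197  0.46972291] [0.55791017 0.02327621 0.08138511] px/mm up [  2.34086616 -15.34732561] [array([234., 347.]), array([242., 296.]), array([250., 245.]), array([258., 189.])]
```

View pics/g3.png

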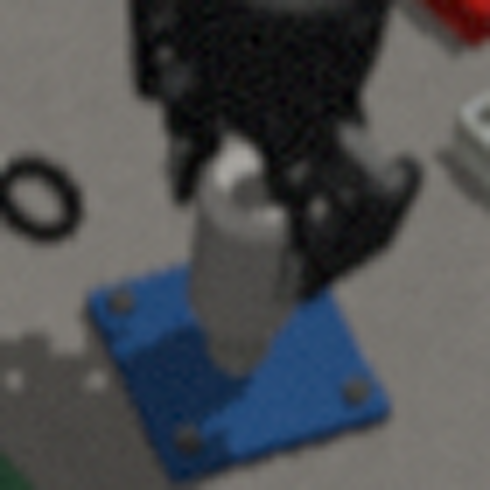

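Released, the sleeve sits on the step, with its rim at crop (245,190) and the thick pin showing below it down to about (240,370). It is for rework, so it goes in the red tray.

>>> {"op": "drive_tool", "data": {
  "linear": [
    [0,0,0],
    [0,0,0],
    [0,0,0],
    [0,0,0],
    [0,0,0]
  ],
  "rotation": [
    [0,0,0],
    [0,0,0],
    [0,0,0],
    [0,0,0],
    [0,0,0]
  ],
  "grip": 0.03
}}

```text
time_s: 10.5
position: [0.5578, 0.0232, 0.0816]
tool_rot: [0.708, 0.706, -0.001, 0.001]
ft_force: [-2.4, -0.3, 5.2]
opening: 0.0452
```

>>> {"op": "drive_tool", "data": {
  "linear": [
    [0,0,-0.02],
    [0,0,-0.05],
    [0,0,-0.08],
    [0,0,-0.08],
    [0,0,-0.08]
  ],
  "rotation": [
    [0,0,0],
    [0,0,0],
    [0,0,0],
    [0,0,0],
    [0,0,0]
  ]
}}

```text
time_s: 11.12
position: [0.5571, 0.0235, 0.1601]
tool_rot: [0.708, 0.706, -0.002, 0.0]
ft_force: [-0.1, -0.3, -2.5]
opening: 0.0451
```

Run:
```python
from h import *
im=get_image("top").astype(int);m=((im[...,2]>im[...,1]+80)&(im[...,2]>im[...,0]+80)).astype(np.uint8);m[:230]=0;m[300:]=0;m[:,230:]=0
r=cv2.minAreaRect(np.array([ray("top",*p,.02)[:2]*1000 for p in cv2.findNonZero(m)[:,0].astype(float)],np.float32));print(r)
s=state();print(s["position"],s["opening"],s["ft_force"]);to([.435,.300,.15],90)
```

```text
((435.5166015625, 300.0898132324219), (144.9973907470703, 120.38946533203125), 88.57089233398438)
[0.55679382 0.02353743 0.1598176 ] 0.0449067102578354 [ 0.37581235  0.03109234 -2.39434716]
shift m [ 0.2763 -0.1223  0.0096] rot [-0.2  0.1 -0.1] yaw now 89.9
```

Tray centre is confirmed at (0.4355, 0.300).

>>> {"op": "drive_tool", "data": {
  "linear": [
    [0.05,-0.02,0],
    [0.1,-0.044,0],
    [0.15,-0.066,0],
    [0.2,-0.088,0],
    [0.25,-0.11,0],
    [0.2763,-0.1223,0],
    [0.2763,-0.1223,0.03],
    [0.2763,-0.1223,0.06]
  ],
  "rotation": [
    [0,0,0],
    [0,0,0],
    [0,0,0],
    [0,0,0],
    [0,0,0],
    [0,0,0],
    [0,0,0],
    [0,0,0]
  ]
}}

```text
time_s: 12.18
position: [0.4337, 0.3002, 0.0976]
tool_rot: [0.707, 0.707, -0.002, -0.0]
ft_force: [0.1, -0.4, -2.8]
opening: 0.045
```

Run:
```python
from h import *
s=state();print(s["position"],s["opening"],s["ft_force"]);to([.435,.300,.040],90)
```

```text
[0.43372573 0.3002111  0.09762578] 0.04496920329660062 [ 0.14080086 -0.38967329 -2.84815741]
shift m [-0.      0.0015  0.0576] rot [-0.2  0.2 -0. ] yaw now 90.0
```

>>> {"op": "drive_tool", "data": {
  "linear": [
    [0,0.001,0.03],
    [0,0.001,0.05],
    [0,0.001,0.0576],
    [0,0.001,0.0576]
  ],
  "rotation": [
    [-0.2,0.2,0],
    [-0.2,0.2,0],
    [-0.2,0.2,0],
    [-0.2,0.2,0]
  ]
}}

```text
time_s: 12.68
position: [0.4339, 0.2998, 0.0393]
tool_rot: [0.707, 0.707, -0.001, -0.001]
ft_force: [0.5, 0.7, -2.2]
opening: 0.045
```

>>> {"op": "drive_tool", "data": {
  "linear": [
    [0,0,0.001],
    [0,0,0.002],
    [0,0,0.003]
  ],
  "rotation": [
    [0,0,0],
    [0,0,0],
    [0,0,0]
  ]
}}

```text
time_s: 13.05
position: [0.4342, 0.3001, 0.0376]
tool_rot: [0.707, 0.707, -0.0, -0.001]
ft_force: [-4.0, -1.7, 15.1]
opening: 0.0451
```

Contact with the tray floor at the expected height. Releasing and retreating upward.

>>> {"op": "drive_tool", "data": {
  "linear": [
    [0,0,0],
    [0,0,0],
    [0,0,0],
    [0,0,0]
  ],
  "rotation": [
    [0,0,0],
    [0,0,0],
    [0,0,0],
    [0,0,0]
  ],
  "grip": 0.075
}}

```text
time_s: 13.55
position: [0.4342, 0.3001, 0.0375]
tool_rot: [0.707, 0.707, -0.0, -0.001]
ft_force: [0.2, 0.4, -0.7]
opening: 0.0753
```

>>> {"op": "drive_tool", "data": {
  "linear": [
    [0,0,-0.03],
    [0,0,-0.08],
    [0,0,-0.12],
    [0,0,-0.12]
  ],
  "rotation": [
    [0,0,0],
    [0,0,0],
    [0,0,0],
    [0,0,0]
  ],
  "grip": 0.085
}}

```text
time_s: 14.05
position: [0.4366, 0.3012, 0.1608]
tool_rot: [0.707, 0.707, 0.003, 0.0]
ft_force: [0.2, -0.6, 0.0]
opening: 0.0851
```

Run:
```python
from h import *
s=state();print(s["time_s"],s["position"],s["opening"],s["ft_force"]);to([.432,-.2655,.13],90)
```

```text
14.05 [0.4366466  0.30116952 0.16075967] 0.08508009179036828 [ 0.24711467 -0.58794617  0.03080374]
shift m [-0.5668 -0.0047  0.0287] rot [ 0.3 -0.2 -0. ] yaw now 90.0
```

>>> {"op": "drive_tool", "data": {
  "linear": [
    [-0.06,0,0],
    [-0.12,0,0],
    [-0.18,0,0],
    [-0.24,0,0],
    [-0.3,0,0],
    [-0.36,0,0],
    [-0.42,0,0],
    [-0.48,0,0]
  ],
  "rotation": [
    [0,0,0],
    [0,0,0],
    [0,0,0],
    [0,0,0],
    [0,0,0],
    [0,0,0],
    [0,0,0],
    [0,0,0]
  ]
}}

```text
time_s: 15.05
position: [0.4357, -0.1804, 0.1579]
tool_rot: [0.707, 0.707, 0.003, -0.0]
ft_force: [1.0, 0.5, -0.5]
opening: 0.085
```

Run:
```python
from h import *
s=state();print(s["time_s"],s["position"],s["qd"].round(2));to([.432,-.2655,.12],90)
```

```text
15.05 [ 0.43565309 -0.18044905  0.15791964] [-0.92  0.28  0.38  0.1   0.01 -0.92]
shift m [-0.0852 -0.0038  0.0375] rot [ 0.2 -0.3 -0. ] yaw now 90.0
```

>>> {"op": "drive_tool", "data": {
  "linear": [
    [-0.05,-0.0038,0],
    [-0.0852,-0.0038,0.01],
    [-0.0852,-0.0038,0.0375],
    [-0.0852,-0.0038,0.0375],
    [-0.0852,-0.0038,0.0375]
  ],
  "rotation": [
    [0.2,-0.3,0],
    [0.2,-0.3,0],
    [0.2,-0.3,0],
    [0.2,-0.3,0],
    [0.2,-0.3,0]
  ]
}}

```text
time_s: 15.68
position: [0.4317, -0.2649, 0.1199]
tool_rot: [0.707, 0.707, -0.0, -0.0]
ft_force: [-0.2, -0.6, -0.1]
opening: 0.0851
```

Run:
```python
from h import *
im=get_image("top")
s=state();print(s["time_s"],s["position"],s["qd"].round(2));to([.432,-.2655,.036],90)
b=get_image("scene");u,v=pix("scene",(.432,-.265,.08)).astype(int);u2,v2=pix("top",(.435,.3,.05)).astype(int)
cv2.imwrite("pics/g4.png",np.hstack([cv2.resize(q,None,fx=5,fy=5) for q in(b[v-40:v+40,u-40:u+40],im[v2-40:v2+40,u2-40:u2+40])]))
```

```text
15.725 [ 0.43221844 -0.26513792  0.12048264] [ 0.   -0.01  0.01 -0.    0.    0.  ]
shift m [-0.0003 -0.0003  0.0845] rot [0. 0. 0.] yaw now 90.0
```

View pics/g4.png

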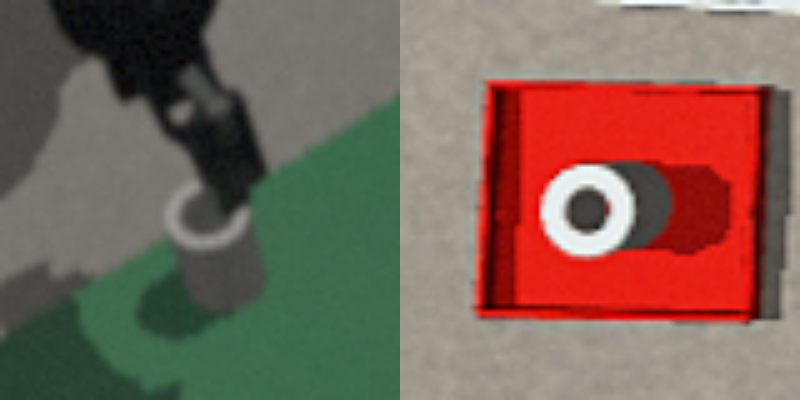

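The first sleeve stands upright in the red tray (ring at crop (588,210)), and the gripper is over the second, wide-bore sleeve (crop (210,215)).

>>> {"op": "drive_tool", "data": {
  "linear": [
    [0,0,0.03],
    [0,0,0.06],
    [0,0,0.0845],
    [0,0,0.0845],
    [0,0,0.0845]
  ],
  "rotation": [
    [0,0,0],
    [0,0,0],
    [0,0,0],
    [0,0,0],
    [0,0,0]
  ]
}}

```text
time_s: 16.4
position: [0.4334, -0.2658, 0.0375]
tool_rot: [0.707, 0.707, -0.0, 0.002]
ft_force: [-0.2, 0.7, -0.3]
opening: 0.0849
```

>>> {"op": "drive_tool", "data": {
  "linear": [
    [0,0,0],
    [0,0,0],
    [0,0,0],
    [0,0,0],
    [0,0,0],
    [0,0,0]
  ],
  "rotation": [
    [0,0,0],
    [0,0,0],
    [0,0,0],
    [0,0,0],
    [0,0,0],
    [0,0,0]
  ],
  "grip": 0.03,
  "force": 35
}}

```text
time_s: 17.15
position: [0.4337, -0.2663, 0.0386]
tool_rot: [0.707, 0.707, -0.0, 0.002]
ft_force: [-1.6, 0.2, 6.3]
opening: 0.0454
```

>>> {"op": "drive_tool", "data": {
  "linear": [
    [0,0,-0.03],
    [0,0,-0.08],
    [0,0,-0.13],
    [0,0,-0.13]
  ],
  "rotation": [
    [0,0,0],
    [0,0,0],
    [0,0,0],
    [0,0,0]
  ]
}}

```text
time_s: 17.65
position: [0.4356, -0.2677, 0.1726]
tool_rot: [0.707, 0.707, 0.0, 0.006]
ft_force: [0.6, -0.7, -1.2]
opening: 0.0454
```

Run:
```python
from h import *
s=state();print(s["time_s"],s["position"],s["ft_force"]);to([.5578,.0247,.1644],90)
```

```text
17.65 [ 0.43563688 -0.26771528  0.17261705] [ 0.59227831 -0.73575497 -1.18278812]
shift m [0.2924 0.1223 0.0068] rot [0.5 0.5 0. ] yaw now 90.0
```

>>> {"op": "drive_tool", "data": {
  "linear": [
    [0.055,0.023,0],
    [0.11,0.046,0],
    [0.165,0.069,0],
    [0.22,0.092,0],
    [0.27,0.112,0],
    [0.2916,0.1223,0],
    [0.2916,0.1223,0],
    [0.2916,0.1223,0]
  ],
  "rotation": [
    [0.5,0.5,0],
    [0.5,0.5,0],
    [0.5,0.5,0],
    [0.5,0.5,0],
    [0.5,0.5,0],
    [0.5,0.5,0],
    [0.5,0.5,0],
    [0.5,0.5,0]
  ]
}}

```text
time_s: 18.65
position: [0.5566, 0.0235, 0.1701]
tool_rot: [0.707, 0.707, -0.001, -0.0]
ft_force: [-0.5, 0.6, -1.9]
opening: 0.0457
```

Run:
```python
from h import *
s=state();print(s["time_s"],s["position"],s["ft_force"]);to([.5578,.0239,.1056],90)
```

```text
18.65 [0.55663711 0.02353068 0.17009306] [-0.49820698  0.58925484 -1.85296705]
shift m [0.0004 0.0013 0.0645] rot [-0.1  0.   0. ] yaw now 90.0
```

>>> {"op": "drive_tool", "data": {
  "linear": [
    [0.0005,0.001,0.02],
    [0.0005,0.001,0.045],
    [0.0005,0.001,0.06],
    [0.0005,0.001,0.0645]
  ],
  "rotation": [
    [0,0,0],
    [0,0,0],
    [0,0,0],
    [0,0,0]
  ]
}}

```text
time_s: 19.15
position: [0.5566, 0.0232, 0.1046]
tool_rot: [0.707, 0.707, -0.001, -0.001]
ft_force: [0.0, -0.1, -1.3]
opening: 0.0457
```

>>> {"op": "drive_tool", "data": {
  "linear": [
    [0.0006,0,0.004],
    [0.0006,0,0.009],
    [0.0006,0,0.014],
    [0.0006,0,0.019]
  ],
  "rotation": [
    [0,0,0],
    [0,0,0],
    [0,0,0],
    [0,0,0]
  ]
}}

```text
time_s: 19.65
position: [0.5567, 0.0239, 0.0855]
tool_rot: [0.707, 0.707, -0.001, -0.001]
ft_force: [0.3, 0.7, -2.3]
opening: 0.0455
```

>>> {"op": "drive_tool", "data": {
  "linear": [
    [0,0,0.001],
    [0,0,0.003],
    [0,0,0.005],
    [0,0,0.006]
  ],
  "rotation": [
    [0,0,0],
    [0,0,0],
    [0,0,0],
    [0,0,0]
  ]
}}

```text
time_s: 20.15
position: [0.5567, 0.0239, 0.0794]
tool_rot: [0.707, 0.707, -0.001, -0.001]
ft_force: [0.4, 1.0, -1.7]
opening: 0.0455
```

Past the step (lower end about 44 mm) with no load. Continuing down, with the 1 mm x offset corrected.

>>> {"op": "drive_tool", "data": {
  "linear": [
    [0,0.001,0.004],
    [0,0.001,0.01],
    [0,0.001,0.016],
    [0,0.001,0.022],
    [0,0.001,0.026]
  ],
  "rotation": [
    [0,0,0],
    [0,0,0],
    [0,0,0],
    [0,0,0],
    [0,0,0]
  ]
}}

```text
time_s: 20.78
position: [0.5573, 0.0239, 0.0528]
tool_rot: [0.707, 0.707, -0.001, -0.001]
ft_force: [-0.6, -0.0, -2.1]
opening: 0.0455
```

>>> {"op": "drive_tool", "data": {
  "linear": [
    [0,0,0.002],
    [0,0,0.003],
    [0,0,0.004],
    [0,0,0.005],
    [0,0,0.005]
  ],
  "rotation": [
    [0,0,0],
    [0,0,0],
    [0,0,0],
    [0,0,0],
    [0,0,0]
  ]
}}

```text
time_s: 21.4
position: [0.5574, 0.0239, 0.0479]
tool_rot: [0.707, 0.707, -0.001, -0.001]
ft_force: [-0.5, 0.1, -1.2]
opening: 0.046
```

>>> {"op": "drive_tool", "data": {
  "linear": [
    [0,0,0.0007],
    [0,0,0.0014],
    [0,0,0.0014]
  ],
  "rotation": [
    [0,0,0],
    [0,0,0],
    [0,0,0]
  ]
}}

```text
time_s: 21.78
position: [0.5574, 0.0239, 0.0477]
tool_rot: [0.707, 0.707, -0.001, -0.001]
ft_force: [-3.8, 0.7, 9.2]
opening: 0.0455
```

>>> {"op": "drive_tool", "data": {
  "linear": [
    [0,0,0],
    [0,0,0],
    [0,0,0],
    [0,0,0],
    [0,0,0],
    [0,0,0],
    [0,0,0],
    [0,0,0]
  ],
  "rotation": [
    [0,0,0],
    [0,0,0],
    [0,0,0],
    [0,0,0],
    [0,0,0],
    [0,0,0],
    [0,0,0],
    [0,0,0]
  ],
  "grip": 0.058
}}

```text
time_s: 22.78
position: [0.5575, 0.0239, 0.0477]
tool_rot: [0.707, 0.707, -0.001, -0.001]
ft_force: [0.3, -0.3, 0.1]
opening: 0.058
```

Run:
```python
from h import *
b=get_image("scene");u,v=pix("scene",(.558,.025,.08)).astype(int)
cv2.imwrite("pics/g5.png",cv2.resize(b[v-35:v+35,u-35:u+35],None,fx=7,fy=7,interpolation=2))
print(state()["ft_force"],state()["position"])
```

```text
[-0.22907938 -0.44291459 -0.50025275] [0.55744131 0.02398582 0.04772324]
```

View pics/g5.png

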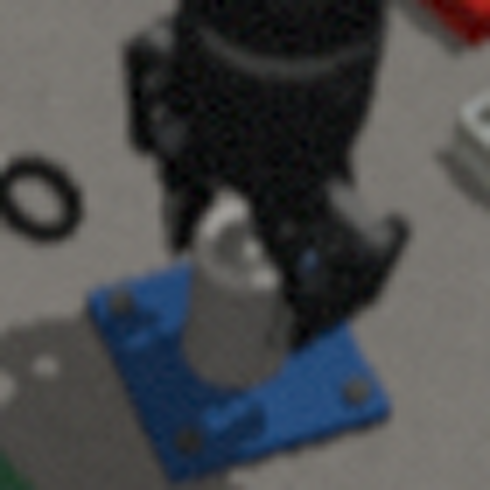

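The sleeve is fully home on the blue base (lower edge at crop (235,385), no pin showing below it). It is good, so it goes in the white box.

>>> {"op": "drive_tool", "data": {
  "linear": [
    [0,0,0],
    [0,0,0],
    [0,0,0],
    [0,0,0],
    [0,0,0]
  ],
  "rotation": [
    [0,0,0],
    [0,0,0],
    [0,0,0],
    [0,0,0],
    [0,0,0]
  ],
  "grip": 0.03
}}

```text
time_s: 23.45
position: [0.5574, 0.0239, 0.0479]
tool_rot: [0.707, 0.707, -0.001, -0.001]
ft_force: [-1.7, -0.0, 5.4]
opening: 0.0459
```

>>> {"op": "drive_tool", "data": {
  "linear": [
    [0,0,-0.015],
    [0,0,-0.04],
    [0,0,-0.07],
    [0,0,-0.1],
    [0,0,-0.115],
    [0,0,-0.115]
  ],
  "rotation": [
    [0,0,0],
    [0,0,0],
    [0,0,0],
    [0,0,0],
    [0,0,0],
    [0,0,0]
  ]
}}

```text
time_s: 24.2
position: [0.5585, 0.024, 0.1639]
tool_rot: [0.707, 0.707, -0.0, -0.0]
ft_force: [0.1, 0.2, -1.5]
opening: 0.0454
```

Run:
```python
from h import *
s=state();print(s["time_s"],s["position"],s["ft_force"],s["opening"]);to([.592,.245,.1],90)
print(ray("top",194,201,.02))
```

```text
24.2 [0.55849574 0.02395948 0.1639009 ] [ 0.13630552  0.18366149 -1.52636066] 0.045437114424249414
shift m [0.2211 0.0334 0.0638] rot [-0.  0. -0.] yaw now 90.0
[0.59389916 0.24096051 0.02      ]
```

>>> {"op": "drive_tool", "data": {
  "linear": [
    [0.05,0.008,0],
    [0.1,0.015,0],
    [0.15,0.023,0],
    [0.2,0.03,0],
    [0.219,0.0334,0],
    [0.219,0.0334,0.02],
    [0.219,0.0334,0.0638],
    [0.219,0.0334,0.0638]
  ],
  "rotation": [
    [0,0,0],
    [0,0,0],
    [0,0,0],
    [0,0,0],
    [0,0,0],
    [0,0,0],
    [0,0,0],
    [0,0,0]
  ]
}}

```text
time_s: 25.2
position: [0.588, 0.2412, 0.0954]
tool_rot: [0.708, 0.707, -0.005, -0.002]
ft_force: [-0.4, 0.4, -0.6]
opening: 0.0456
```

Run:
```python
from h import *
s=state();to([.592,.243,.0415],90);print(s["position"])
```

```text
shift m [0.002  0.0045 0.0539] rot [-0.6  0.2 -0.1] yaw now 89.9
[0.58803591 0.24121694 0.09541483]
```

>>> {"op": "drive_tool", "data": {
  "linear": [
    [0.002,0.004,0.025],
    [0.002,0.004,0.045],
    [0.002,0.004,0.053],
    [0.002,0.004,0.0535]
  ],
  "rotation": [
    [-0.6,0.2,0],
    [-0.6,0.2,0],
    [-0.6,0.2,0],
    [-0.6,0.2,0]
  ]
}}

```text
time_s: 25.7
position: [0.5918, 0.2427, 0.0423]
tool_rot: [0.708, 0.707, 0.0, 0.0]
ft_force: [0.7, 0.1, -1.8]
opening: 0.0456
```

>>> {"op": "drive_tool", "data": {
  "linear": [
    [0,0,0.001],
    [0,0,0.002],
    [0,0,0.003]
  ],
  "rotation": [
    [0,0,0],
    [0,0,0],
    [0,0,0]
  ]
}}

```text
time_s: 26.08
position: [0.5921, 0.2428, 0.0399]
tool_rot: [0.708, 0.707, 0.0, 0.0]
ft_force: [-1.2, 0.5, 4.9]
opening: 0.0456
```

Contact with the box floor. Releasing and retreating.

>>> {"op": "drive_tool", "data": {
  "linear": [
    [0,0,0],
    [0,0,0],
    [0,0,0],
    [0,0,0]
  ],
  "rotation": [
    [0,0,0],
    [0,0,0],
    [0,0,0],
    [0,0,0]
  ],
  "grip": 0.075
}}

```text
time_s: 26.58
position: [0.5922, 0.2429, 0.04]
tool_rot: [0.708, 0.707, 0.001, 0.0]
ft_force: [-0.1, -0.2, -0.1]
opening: 0.075
```

>>> {"op": "drive_tool", "data": {
  "linear": [
    [0,0,-0.03],
    [0,0,-0.08],
    [0,0,-0.13],
    [-0.06,0,-0.13],
    [-0.12,0,-0.13],
    [-0.18,0,-0.13],
    [-0.2,0,-0.13],
    [-0.2,0,-0.13]
  ],
  "rotation": [
    [0,0,0],
    [0,0,0],
    [0,0,0],
    [0,0,0],
    [0,0,0],
    [0,0,0],
    [0,0,0],
    [0,0,0]
  ]
}}

```text
time_s: 27.58
position: [0.5918, 0.0419, 0.17]
tool_rot: [0.709, 0.706, 0.001, 0.0]
ft_force: [-0.2, 0.5, 0.7]
opening: 0.0749
```

Run:
```python
from h import *
s=state();print(s["time_s"],s["position"],s["ft_force"],s["qd"].round(3))
cv2.imwrite("pics/end.png",get_image("top"))
```

```text
27.575 [0.59177052 0.04187063 0.16999827] [-0.17663879  0.46394378  0.7217411 ] [0.046 0.004 0.004 0.003 0.013 0.01 ]
```

View pics/end.png

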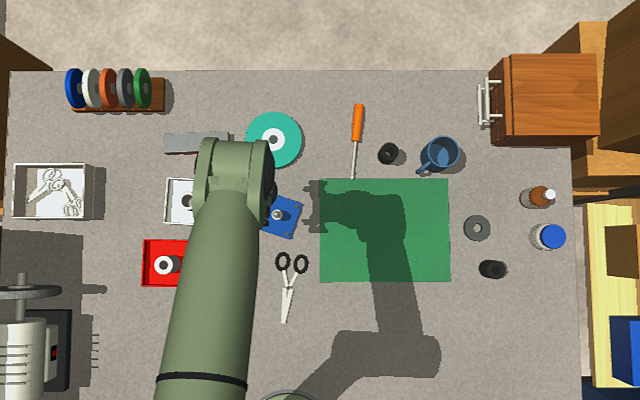

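The narrow-bore sleeve stands in the red tray at (166,264) and the wide-bore one in the white box at (188,187), partly hidden by the arm. Everything else is where it was, and the gripper is clear, so I'm handing in.

```bash
python3 -c "
from bench import *
print(hand_in())"
```

```text
the job is handed in; nothing more can be done
None
```

Both sleeves have been tried on the gauge and put away, and the job is handed in at about 27.6 s of the 72 s allowed.

- **First sleeve (narrow bore):** it stopped on the step with its lower end at about 48 mm and rested there about a second with the gripper open. It is now in the red tray, and a later picture showed it standing upright.
- **Second sleeve (wide bore):** it passed the step without load, went fully home on the blue base and rested there about a second with the gripper open. It is now in the white box. In the last picture the arm partly hid it. The floor contact came at the expected height and its rim shows in the box, but I have no full view of it.

**Forces and other things on the bench:** the highest force reading at the end of any move was about 15 N. In the last picture nothing else on the bench appears to have moved.

**Error on the way:** I sent the first few shifts in millimetres instead of metres. The arm swept further than I meant, held back by the step limits. I saw no contact, and the force readings stayed under 2 N.

**Checks that disagreed:** the networks put the gauge pin up to 7 mm farther in y than my own fit (0.025 m). The base outline in the top picture agreed with my fit, the other camera's outline came within 2 mm, and both sleeves went on cleanly.

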